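# Load a flanged bush into a sloping slotted fixture

## Task

Load the bronze flanged bush into the sloping green fixture: bring it in at the raised end and slide it sideways down the slot until it is fully home against the slot's end, with its flange behind the slotted plate and its barrel standing square out of it. Handle it gently, without banging it into the fixture, let go of it, and leave the other things on the bench where they are.

Things in the scene. Friction and masses are not known exactly. Their poses are not given: they have to be found in the camera images.
- bush_mid (a point): Centre, half-way up, of the loose bronze-coloured flanged bush (about 0.4 kg, 95 mm long): a round flange 54 mm across and 8 mm thick at its foot, above it a plain round barrel 30 mm across and 87 mm long (solid; the dark bore is only drawn). It starts upright on the bench, flange down. z axis: from flange to barrel end.
- bush_foot (a point): Centre of the underside of the bush's flange, on the axis, 47.5 mm below bush_mid. Same axes: z along the barrel, away from the flange.
- nest: Sloping nest of the fixed fixture. Origin: where the centre of the bush's flange underside lies when fully home, on the upper face of the aluminium back plate, 65 mm above the bench. x points up the 30 degree slope, y is level across it, z stands square out of the plate, 30 degrees from vertical, leaning to the low end. Back plate: x = -50 to 125 mm, 92 mm wide.
- fixture: The fixed stand that carries the nest: a dark base plate 190 x 130 x 10 mm bolted to the bench with green legs; origin at the centre of its underside, z up. The nest origin is 30 mm from it along its -x, 65 mm up; the nest's high end is at its +x. Same yaw as the nest.
- cross: Bystander: loose steel universal-joint cross, 84 mm across, 31 mm high; origin at the centre of its underside. Leave alone.
- bearing: Bystander: loose steel bearing ring, 72 mm across with a 40 mm hole, 22 mm high; origin at the centre of its underside. Leave alone.
- can: Bystander: upright closed tin of grease, white with a green band, 68 mm across, 90 mm high; origin at the centre of its underside. Leave alone.
- wrench: Bystander: open-ended wrench, 190 mm long, lying flat along its x axis; origin at its underside. Leave alone.
- slot_mouth (a point): Mouth of the slot (same axes as nest), at nest x = 50 mm, on the top face of the green slotted plate. That plate is 6 mm thick, parallel to the back plate, 14 mm clear of it. The slot runs along nest x, 36 mm wide, flared to about 60 mm in its last 14 mm, open only at this high end; its end stops the barrel with the bush axis at nest x = 0.
- landing (a point): Middle of the open landing at the high end (same axes as nest), on the back plate's face at nest x = 95 mm: the flange can be set here clear of the slotted plate, barrel along z, then slid along nest -x. Between the plates dark side strips leave 64 mm for the flange from nest x = -45 to 20 mm. Nothing else stands above the plates.
Things that resemble listed ones, but are neither listed nor needed, are in the scene too. Of the things that look like the part that bears bush_mid, the smallest one is meant. There is more than one size of the fixture; the one meant has the size given above.

How it is judged (in metres and radians):
At the end, for the whole second after the job is handed in: Bush in the nest, barrel outwards: flange underside within 7 mm of the back plate's face, within 6 mm of fully home along and across the slot, axis within 0.15 rad of the nest's z axis; cross, bearing ring, tin and wrench within 30 mm of where they started (x of bush_foot in the frame of nest between -0.006 and 0.006 m and y of bush_foot in the frame of nest between -0.006 and 0.006 m and z of bush_foot in the frame of nest between -0.004 and 0.007 m and angle between the z axis of bush_foot and the z axis of nest, either way round below 0.15 rad and distance of each of cross, bearing, can, wrench from where it was at the start of the episode below 0.03 m); the robot touches nothing.
It fails at once if the bush is banged into or forced against the fixture (more than 80 N) (contact force between bush and fixture above 80 N).
It fails at once if a bystander is knocked about (moved more than 30 mm) (distance of any of cross, bearing, can, wrench from where it was at the start of the episode above 0.03 m).
It also fails if it takes over 42 s, if anything falls off the work surface, if the arm or the gripper's body presses on something with over 40 N, if the wrist force passes 120 N, or if a joint passes its speed limit or range.

## Robot

A 6-joint arm with a two-finger parallel gripper is mounted at the origin on the work surface. World frame = base frame: x ahead of the robot, y to its left, z up, the work surface at z = 0. Lengths are in mm, angles in rad, forces in N, time in s.
With the tool pointing down it reaches from about 350 to 975 mm from the base axis. Payload 7.1 kg.
Tool frame: the origin (TCP) lies at the very end of the fingers, on their centre line; the grasp point (between the pads) lies 19 mm behind it (ctrl.tcp_to_grasp is the distance from the TCP to the grasp point, in mm); z points along the fingers, x is the direction in which the jaws open and shut, and the axes are right-handed (so a half turn about z gives the same grasp; the last joint's range is limited). The gripper opens to 88 mm and grips with 3 to 60 N. Pads are 20 mm wide; open, the fingers measure 115 mm over their backs; the gripper's body (75 mm by 178 mm) begins 61 mm behind the grasp point.
Start: joints at [1.247, 0.423, 1.63, -0, 1.089, -0.019], TCP at [187.532, 596.185, 222.675] pointing down, gripper open.
Joint ranges: [-3, 3], [-0.9, 2.11], [0.09, 2.58], [-1.31, 4.45], [0.11, 2.69], [-2.54, 2.54]. Speed limits (rad/s): [2.39, 2.39, 3.01, 3.14, 3.14, 3.14].

## Interface

Orientations are given as a rotation vector (axis times angle).
In Python, from workcell import get_obs, viewer, ctrl, masks_of gives the robot as it stands. The module is installed in compiled form; this text tells all that it offers.
- The arm moves only by the shell command python3 -m inch 'ROWS'. ROWS is JSON, a list of rows, each an object of numbers: "tx", "ty", "tz": the shift along the tool's x, y, z in cm; "ax", "ay", "az": the turn, a rotation vector about the tool's x, y, z in degrees; "jaw": the opening, from 0 (shut) to 1 (fully open). In form: [{"tx": .., "ty": .., "tz": .., "ax": .., "ay": .., "az": .., "jaw": ..}, ...]. A call has 1 to 12 rows; each row shifts and turns the commanded pose from where the row before left it, along the tool's axes as they then stand; what a row does not reach is not made up. A row lasts 1/8 s, in which the tool goes at most 62.5 mm and 10.7 degrees, less where a joint would pass 70% of its speed; a pose out of reach is approached as far as the arm can. A call is refused whole if a number of a shift passes 6.25 or a number of a turn 10.7, either way. A call with a gripper value outside its range is refused whole. The fingers move at their own pace and stop on an object; the grip force is fixed at half the most. Time passes only in rows, so rows that do not move let the fingers close. It gives the time, the measured TCP pose, the force and the opening at its end, in the units of the state.
- get_obs(): the state, without advancing time (a new reading comes with each control period).
- viewer.get_image(name): name is "side" or "top"; returns (picture, depth): 400x640x3 uint8, red, green, blue; 400x640 float32, mm along the optical axis (not along the pixel's ray), 0 where there is no reading.
- viewer.get_calibration(name): a dict with "fx", "fy", "cx", "cy" (pixels), "distortion" ([k1, k2, p1, p2, k3] as OpenCV has them; the pictures are not rectified), "rvec" (rotation vector, rad) and "tvec" (3), from world to camera coordinates, as OpenCV has them. Camera axes: x right, y down, z forward; pixel columns grow to the right and rows downward; lengths in mm; the calibration is good to about 2 mm. A picture is of the moment at which its call begins. get_calibration takes no time and is no camera call.
- ctrl.close_job(): hands the job in, once; it reports no verdict.
Trained networks look in the newest picture that a camera, given by its name, has taken for a name from the list of things; names that differ only in an ending like _2 or _b are one class to them, and where a whole thing is asked for, a point or a joint stands for the part that bears it (a point fixed in the world has none). Each returns a list of dicts, best first, with "score" (0 to 1); they miss things now and then, are a little off and sometimes report something else, mostly with a low value. They report only what shows in the picture. A call takes as long as a camera call. They do not tell look-alikes from the thing itself.
- masks_of(camera, thing): "pixels" (400x640 bool, what is visible of it) and "location" ([column, row] in pixels, amid what is visible of it).
The state is a dict: "t": time; "qpos": joint angles; "qvel": joint speeds; "joint_torque": joint torques, N m; "ee_pos": TCP position; "orientation": TCP orientation; "ft_force": force on the tool from outside, world axes, zero at the start; "moment": the same for the moment, N m; "width": finger opening in mm.
Only numpy, scipy, OpenCV 4.12 (cv2) and the standard library are available. Lean on these libraries where they do the work, as an engineer would, in place of code of your own. Each camera call takes 0.05 s, during which the arm holds its last target. There are 200 camera calls.

## Working session

There is one attempt and no reset: what is moved stays moved. The work goes in short steps, Python scripts to look and compute and a shell command to move; the robot and the scene stay as the last step left them, time stands still between calls to the robot, and variables do not carry over. Pictures are saved under pics/ and viewed, about 8 in all and at most 12, crops included, and the job is handed in when it is done.

```bash
mkdir -p pics; cat > h.py <<'E'
import numpy as np, cv2
from workcell import get_obs, viewer, ctrl, masks_of
from scipy.spatial.transform import Rotation as R
def cal(n):
    c=viewer.get_calibration(n);K=np.array([[c['fx'],0,c['cx']],[0,c['fy'],c['cy']],[0,0,1.]])
    return K,np.array(c['distortion'],float),cv2.Rodrigues(np.array(c['rvec'],float))[0],np.array(c['tvec'],float)
def cloud(n,depth):
    K,d,Rm,t=cal(n);h,w=depth.shape
    uv=np.stack(np.meshgrid(np.arange(w),np.arange(h)),-1).reshape(-1,1,2).astype(float)
    p=cv2.undistortPoints(uv,K,d).reshape(h,w,2)
    P=np.dstack([p*depth[...,None],depth])
    W=(P-t)@Rm
    W[depth<=0]=np.nan
    return W
def proj(n,X):
    K,d,Rm,t=cal(n);return cv2.projectPoints(np.array(X,float).reshape(-1,1,3),cv2.Rodrigues(Rm)[0],t,K,d)[0].reshape(-1,2)
E
cat > a.py <<'E'
from h import *
ims=[]
for n in ['side','top']:
    im,d=viewer.get_image(n);np.savez(n,im=im,d=d);W=cloud(n,d);ims.append(im)
    cv2.imwrite(f'pics/{n}0.png',im[...,::-1])
    for th in ['bush_mid','fixture','nest','cross','bearing','can','wrench']:
        for r in masks_of(n,th):
            m=r['pixels'];p=W[m];p=p[~np.isnan(p[:,0])]
            print(n,th,round(r['score'],2),np.round(r['location']),m.sum(),'med',np.round(np.median(p,0)),'p2',np.round(np.percentile(p,2,0)),'p98',np.round(np.percentile(p,98,0)))
print(get_obs())
for n in ['side','top']: print(n, -cal(n)[2].T@cal(n)[3])
E
python3 a.py
```

```text
side bush_mid 0.94 [286. 310.] 540 med [596. 264.  39.] p2 [575. 240.   5.] p98 [620. 277.  98.]
side bush_mid 0.91 [244. 342.] 1198 med [656. 366.  55.] p2 [630. 333.   7.] p98 [692. 386. 132.]
side bush_mid 0.71 [235. 295.] 961 med [700. 262.  73.] p2 [672. 223.   5.] p98 [738. 277. 132.]
side fixture 0.69 [304. 199.] 2537 med [ 581. -105.   14.] p2 [ 507. -202.    5.] p98 [657. -37. 126.]
side fixture 0.59 [380. 204.] 1181 med [ 372. -121.    9.] p2 [ 322. -199.    3.] p98 [419. -74.  90.]
side nest 0.75 [377. 192.] 369 med [ 369. -144.   66.] p2 [ 336. -192.   33.] p98 [405. -80.  92.]
side nest 0.58 [306. 182.] 853 med [ 580. -136.   91.] p2 [ 518. -208.   40.] p98 [644. -49. 128.]
side cross 0.9 [346. 339.] 737 med [442. 314.  28.] p2 [402. 270.   8.] p98 [479. 350.  33.]
side bearing 0.74 [340. 266.] 506 med [472. 127.  23.] p2 [439.  87.   5.] p98 [505. 154.  27.]
side can 0.58 [255. 251.] 933 med [681. 119.  75.] p2 [655.  72.   3.] p98 [713. 132.  95.]
side wrench 0.62 [340. 145.] 229 med [ 496. -446.    7.] p2 [ 419. -475.   -0.] p98 [ 591. -420.   12.]
side wrench 0.35 [2
[... 1294 characters left out ...]
058486e-01,  1.62989188e+00, -2.56699240e-06,
        1.08861193e+00, -1.90008090e-02]), 'qvel': array([-0.00071941, -0.00117267,  0.00317045,  0.00031971, -0.00103632,
        0.00166442]), 'joint_torque': array([ 1.38808387e-03, -5.44499052e+01, -2.74036199e+01,  6.44682487e-02,
        1.66676345e-02, -2.80971875e-05]), 'ee_pos': array([187.52410435, 596.19258646, 222.70419704]), 'orientation': array([-2.53289887e+00, -1.85847504e+00, -4.10332156e-05]), 'ft_force': array([-0.54798302,  0.60453714, -0.19513188]), 'moment': array([ 0.03004123, -0.00060218,  0.04096078]), 'width': 87.96099079298779}
side [476.31454993 819.85585484 920.48374254]
top [ 486.77937817  -54.52403804 1225.55590672]
```

```bash
python3 - <<'E'
import cv2,numpy as np
s=cv2.imread('pics/side0.png');t=cv2.imread('pics/top0.png')
a=cv2.resize(s[150:380,200:440],None,fx=2.5,fy=2.5,interpolation=3)[:, :]
b=cv2.resize(t[110:310,160:420],None,fx=2,fy=2,interpolation=3)
cv2.imwrite('pics/c1.png',cv2.resize(s[130:380,190:430],(576,600),interpolation=3))
cv2.imwrite('pics/c2.png',cv2.resize(t[100:300,160:420],(780,600),interpolation=3))
E
```

```text
(no output)
```

View pics/c1.png

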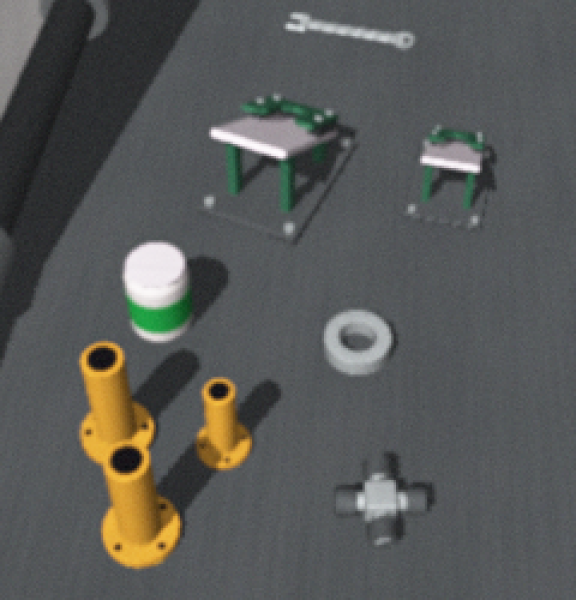

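View pics/c2.png

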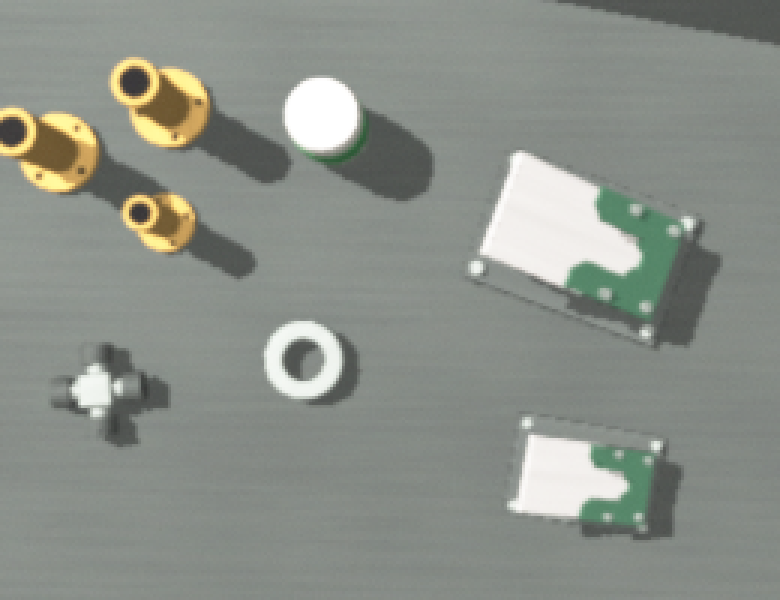

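Candidates: the bushes are at side pixels (235,295), (244,342) and (286,310). The first two are about 130 mm high, while the one at (286,310) is 97 mm high, so it is the smallest and the one meant. The two fixtures are at top pixels (353,180) and (354,256). The first has plates reaching about 127 mm and the 190 x 130 base, so it is the one meant. Next I fit both poses.

```bash
cat > fit.py <<'E'
from h import *
from scipy.optimize import minimize,least_squares
D={n:np.load(n+'.npz') for n in ['side','top']}
C={n:cloud(n,D[n]['d']) for n in D}
c30,s30=np.cos(np.pi/6),.5
def nestT(p):
    x,y,a=p; xh=np.array([np.cos(a),np.sin(a),0]);
    X=xh*c30+[0,0,s30]; Z=-xh*s30+[0,0,c30]; return np.array([X,np.cross(Z,X),Z]).T,np.array([x,y,65.])
# plane/heights from depth
for n in D:
    W=C[n]; im=D[n]['im'].astype(int)
    box=(abs(W[...,0]-580)<110)&(abs(W[...,1]+130)<130)&(W[...,2]>15)
    white=box&(im.min(2)>130)&(W[...,2]>75); green=box&(im[...,1]>im[...,0]+25)&(W[...,2]>45)
    for nm,m in [('white',white),('green',green)]:
        P=W[m];c=np.median(P,0);k=np.abs((P-c)@np.linalg.svd(P-c,full_matrices=0)[2][2])<4;P=P[k];c=P.mean(0);nrm=np.linalg.svd(P-c,full_matrices=0)[2][2];nrm*=np.sign(nrm[2])
        print(n,nm,len(P),c.round(1),nrm.round(3),'tilt',np.degrees(np.arccos(nrm[2])).round(1),'upslope az',np.degrees(np.arctan2(-nrm[1],-nrm[0])).round(1))
# silhouette IoU fit: white = back plate landing; solid outline
def plate(x0,x1,hw,z): return np.array([[x0,-hw,z],[x1,-hw,z],[x1,hw,z],[x0,hw,z]],float)
def seg(n):
    im=D[n]['im'].astype(int);W=C[n]
    b=(np.abs(np.nan_to_num(W[...,0],nan=1e4)-580)<110)&(np.abs(np.nan_to_num(W[...,1],nan=1e4)+130)<130)
    return (b&(im.min(2)>130)&(W[...,2]>30)).astype(np.uint8),(b&(im[...,1]>im[...,0]+20)).astype(np.uint8)
S={n:seg(n) for n in D}
f=4
def cost(p,names=('side','top')):
    Rn,t=nestT(p);tot=0
    for n in names:
        def ras(pts):
            m=np.zeros((400*f,640*f),np.uint8);cv2.fillPoly(m,[np.round((proj(n,pts@Rn.T+t)+.5)*f).astype(int)],1);return m
        w=S[n][0];wm=cv2.resize(w,None,fx=f,fy=f,interpolation=0)
        up=ras(plate(50,125,46,0));
        th=np.linspace(np.pi/2,3*np.pi/2,20);arc=np.c_[18*np.cos(th)+3,18*np.sin(th),20+0*th]
        slot=ras(np.vstack([[50,30,20],[36,18,20],arc,[36,-18,20],[50,-30,20]]))&ras(plate(-50,125,46,0))
        mod=up|slot
        # white visible is landing plus seen through slot, minus shade
        tot+=1-(mod&wm).sum()/(mod|wm).sum()
    return tot
best={}
for nm in [('top',),('side',),('top','side')]:
    p0=np.array([560,-165,np.radians(72)])
    for sc in (10,3): 
        r=minimize(cost,p0,args=(nm,),method='Nelder-Mead',options=dict(initial_simplex=p0+np.array([[0,0,0],[sc,0,0],[0,sc,0],[0,0,sc*.015]])));p0=r.x
    print(nm,r.x[:2].round(1),np.degrees(r.x[2]).round(2),r.fun)
p=r.x;np.save('nest',p)
# bush: top ring and barrel fits
for n in D:
    W=C[n];b=np.hypot(W[...,0]-597,W[...,1]-250)<45
    top=W[b&(W[...,2]>88)&(W[...,2]<104)];print(n,'bushtop',len(top),top.mean(0).round(1),np.median(top[:,2]).round(1),top.min(0).round(),top.max(0).round())
    for lo,hi,r in [(20,88,15),(4,12,27)]:
        P=W[b&(W[...,2]>lo)&(W[...,2]<hi)][:,:2]
        if lo==20:
            q=least_squares(lambda c:np.hypot(*(P-c).T)-r,[597,250],loss='soft_l1');print(n,'axis',q.x.round(1),len(P))
        else: print(n,'flange mid', ((P.min(0)+P.max(0))/2).round(1),np.ptp(P,0).round(1))
o=[]
for n in D:
    im=D[n]['im'][...,::-1].copy();im=cv2.resize(im,None,fx=4,fy=4,interpolation=3);Rn,t=nestT(p)
    th=np.linspace(np.pi/2,3*np.pi/2,20);arc=np.c_[18*np.cos(th)+3,18*np.sin(th),20+0*th]
    for pts,col in [(plate(-50,125,46,0),(0,0,255)),(np.vstack([[50,30,20],[36,18,20],arc,[36,-18,20],[50,-30,20]]),(255,0,0))]:
        cv2.polylines(im,[np.round((proj(n,pts@Rn.T+t)+.5)*4).astype(int)],True,col,1)
    c=proj(n,t)[0]*4;o.append(im[int(c[1])-230:int(c[1])+230,int(c[0])-200:int(c[0])+200])
cv2.imwrite('pics/fit1.png',np.hstack(o))
E
python3 fit.py
```

```text
side white 354 [595.1 -95.3 107. ] [-0.165 -0.457  0.874] tilt 29.1 upslope az 70.1
side green 45 [ 587.5 -130.3   76.5] [-0.033  0.07   0.997] tilt 4.4 upslope az -65.0
top white 999 [592.8 -98.7 104.3] [-0.156 -0.45   0.879] tilt 28.5 upslope az 70.8
top green 675 [ 565.7 -174.8   80.9] [-0.176 -0.466  0.867] tilt 29.9 upslope az 69.3
('top',) [ 569.7 -161.1] 69.46 0.17039800995024879
('side',) [ 565.6 -154.5] 61.71 0.4867609254498715
('top', 'side') [ 569.9 -160.7] 68.91 0.6932253352488636
side bushtop 131 [597.3 254.5  95.6] 96.1 [584. 239.  88.] [611. 268. 101.]
side axis [597. 252.] 203
side flange mid [597.3 250.2] [88. 78.]
top bushtop 105 [597.  250.8  93.8] 93.8 [582. 237.  88.] [611. 264.  98.]
top axis [597.5 251.9] 76
top flange mid [595.8 253.4] [84.2 81.3]
```

View pics/fit1.png

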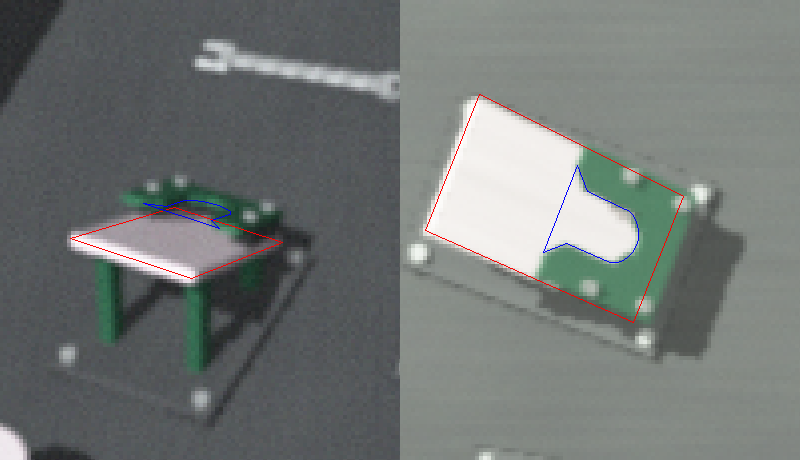

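```bash
cat > fit2.py <<'E'
from h import *
from scipy.optimize import minimize
D={n:np.load(n+'.npz') for n in ['side','top']}
c30,s30=np.cos(np.pi/6),.5
def nestT(p):
    x,y,a=p[:3]; xh=np.array([np.cos(a),np.sin(a),0]);
    X=xh*c30+[0,0,s30]; Z=-xh*s30+[0,0,c30]; return np.array([X,np.cross(Z,X),Z]).T,np.array([x,y,65.])
f=4;L={};ROI={}
for n in D:
    im=D[n]['im'];c=proj(n,[580,-130,90])[0].astype(int);h=44
    sl=(slice(c[1]-h,c[1]+h),slice(c[0]-h,c[0]+h));ROI[n]=(sl,c-h)
    a=cv2.resize(im[sl],None,fx=f,fy=f,interpolation=cv2.INTER_CUBIC).astype(int)
    L[n]=np.where((a.min(2)>125),1,np.where(a[...,1]>a[...,0]+20,2,0))
def box(x0,x1,hw,z0,z1): return np.array([[x,y,z] for x in(x0,x1) for y in(-hw,hw) for z in(z0,z1)],float)
th=np.linspace(np.pi/2,3*np.pi/2,20);arc=np.c_[18*np.cos(th)+3,18*np.sin(th)]
def slot(z): a=np.vstack([[60,30],[50,30],[36,18],arc,[36,-18],[50,-30],[60,-30]]);return np.c_[a,np.full(len(a),z)]
def render(n,p,thk,x0):
    Rn,t=nestT(p);sh=L[n].shape
    px=lambda P:np.round((proj(n,P@Rn.T+t)-ROI[n][1]+.5)*f).astype(np.int32)
    m=np.zeros(sh,np.uint8)
    cv2.fillConvexPoly(m,cv2.convexHull(px(box(-50,125,46,-thk,0))),1)
    g=np.zeros(sh,np.uint8);cv2.fillConvexPoly(g,cv2.convexHull(px(box(x0,50,46,14,20))),1)
    s1=np.zeros(sh,np.uint8);s2=s1.copy();cv2.fillPoly(s1,[px(slot(20.))],1);cv2.fillPoly(s2,[px(slot(14.))],1)
    m[(g>0)&~((s1>0)&(s2>0))]=2
    return m
def cost(q,names):
    s=0
    for n in names:
        m=render(n,q[:3],q[3],q[4]);l=L[n]
        for k in(1,2): s+=1-((m==k)&(l==k)).sum()/((m==k)|(l==k)).sum()*1.
    return s
for nm in [('top',),('side',),('top','side')]:
    q=np.array([569,-161,1.21,8,-48.])
    for sc in (6,3,1.5):
        r=minimize(cost,q,args=(nm,),method='Nelder-Mead',options=dict(initial_simplex=q+np.vstack([np.zeros(5),np.diag([sc,sc,sc*.015,sc/2,sc])]),maxiter=300));q=r.x
    print(nm,r.x[:2].round(1),np.degrees(r.x[2]).round(2),r.x[3:].round(1),round(r.fun,3))
np.save('nest',q[:3]);o=[]
for n in D:
    im=cv2.resize(D[n]['im'][ROI[n][0]][...,::-1],None,fx=f,fy=f,interpolation=3).copy();m=render(n,q[:3],q[3],q[4])
    for k,c in((1,(0,0,255)),(2,(255,0,0))): cv2.drawContours(im,cv2.findContours((m==k).astype(np.uint8),1,2)[0],-1,c,1)
    o.append(im)
cv2.imwrite('pics/fit2.png',np.hstack(o))
E
python3 fit2.py
```

```text
Traceback (most recent call last):
  File "fit2.py", line 35, in <module>
    r=minimize(cost,q,args=(nm,),method='Nelder-Mead',options=dict(initial_simplex=q+np.vstack([np.zeros(5),np.diag([sc,sc,sc*.015,sc/2,sc])]),maxiter=300));q=r.x
  File "fit2.py", line 29, in cost
    m=render(n,q[:3],q[3],q[4]);l=L[n]
  File "fit2.py", line 23, in render
    s1=np.zeros(sh,np.uint8);s2=s1.copy();cv2.fillPoly(s1,[px(slot(20.))],1);cv2.fillPoly(s2,[px(slot(14.))],1)
                                                                                              ~~^^^^^^^^^^^
  File "fit2.py", line 19, in <lambda>
    px=lambda P:np.round((proj(n,P@Rn.T+t)-ROI[n][1]+.5)*f).astype(np.int32)
                          ~~~~^^^^^^^^^^^^
  File "h.py", line 16, in proj
    K,d,Rm,t=cal(n);return cv2.projectPoints(np.array(X,float).reshape(-1,1,3),cv2.Rodrigues(Rm)[0],t,K,d)[0].reshape(-1,2)
             ~~~^^^
  File "h.py", line 5, in cal
    c=viewer.get_calibration(n);K=np.array([[c['fx'],0,c['cx']],[0,c['fy'],c['cy']],[0,0,1.]])
ValueError: time passes only in moves, steps and waits
```

Too many calibration reads, so I'll cache the calibration.

```bash
sed -i 's/^def cal(n):/import functools\n@functools.lru_cache\ndef cal(n):/' h.py; python3 fit2.py
```

```text
('top',) [ 568.5 -165.1] 69.95 [ 14.3 -42.9] 0.899
('side',) [ 576.  -165.3] 71.88 [  8.2 -49.4] 1.048
('top', 'side') [ 569.7 -163.8] 69.22 [  8.5 -45. ] 2.023
```

View pics/fit2.png

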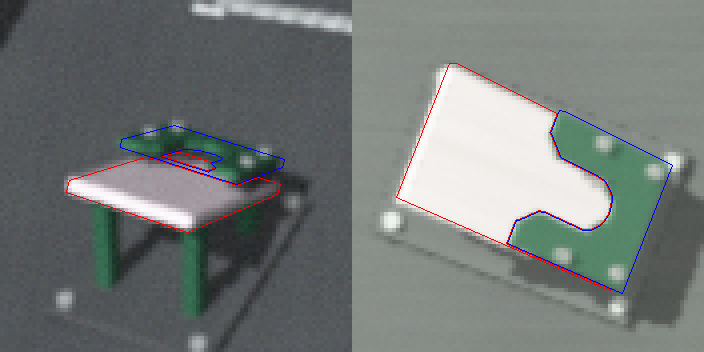

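```bash
cat > go.py <<'E'
from h import *
def nest():
    a=np.radians(69.8);xh=np.array([np.cos(a),np.sin(a),0]);c,s=np.cos(np.pi/6),.5
    X=xh*c+[0,0,s];Z=-xh*s+[0,0,c];return np.array([X,np.cross(Z,X),Z]).T,np.array([569.5,-164.3,65.])
def down(az):
    a=np.radians(az);x=np.array([np.cos(a),np.sin(a),0]);z=np.array([0,0,-1.]);return np.array([x,np.cross(z,x),z]).T
def nestR():
    Rn,_=nest();x=-Rn[:,1];z=-Rn[:,2];return np.array([x,np.cross(z,x),z]).T
def delta(pos,Rt):
    o=get_obs();Rc=R.from_rotvec(o['orientation']).as_matrix()
    print('t',o['t'],'ee',o['ee_pos'].round(1),'w',round(o['width'],1),'F',o['ft_force'].round(1))
    if pos is not None: print('shift cm',(Rc.T@(np.array(pos)-o['ee_pos'])/10).round(2))
    print('turn deg',np.degrees(R.from_matrix(Rc.T@Rt).as_rotvec()).round(2))
E
python3 -c "
from go import *
delta((597.3,252,170),down(-60)); print(nestR())"
```

```text
t 0.8 ee [187.5 596.2 222.7] w 88.0 F [-0.5  0.6 -0.2]
shift cm [-20.54  49.42   5.27]
turn deg [ -0.    -0.   132.54]
[[ 9.38493023e-01 -2.99037012e-01  1.72649099e-01]
 [-3.45298199e-01 -8.12758799e-01  4.69246511e-01]
 [ 2.77555756e-17 -5.00000000e-01 -8.66025404e-01]]
```

```bash
python3 -m inch '[{"tx":-1.0,"ty":2.4},{"tx":-2.0,"ty":4.8},{"tx":-2.2,"ty":5.3},{"tx":-2.2,"ty":5.3},{"tx":-2.2,"ty":5.3},{"tx":-2.2,"ty":5.3},{"tx":-2.2,"ty":5.3},{"tx":-2.2,"ty":5.3},{"tx":-2.2,"ty":5.3},{"tx":-1.4,"ty":3.4},{"tx":-0.7,"ty":1.7}]' && python3 -m inch '[{"az":10.5,"tz":0.4},{"az":10.5,"tz":0.4},{"az":10.5,"tz":0.4},{"az":10.5,"tz":0.4},{"az":10.5,"tz":0.4},{"az":10.5,"tz":0.4},{"az":10.5,"tz":0.4},{"az":10.5,"tz":0.4},{"az":10.5,"tz":0.4},{"az":10.5,"tz":0.4},{"az":10.5,"tz":0.4},{"az":10.5,"tz":0.4}]' && python3 -m inch '[{"az":6.5},{},{}]'; python3 -c "
from go import *
delta((597.3,252,53),down(-60)); print(get_obs()['qpos'].round(2))"
```

```text
t 0.8 ee [187.5 596.2 222.7] w 88.0 F [-0.5  0.6 -0.2]
shift cm [-20.54  49.42  16.97]
turn deg [ -0.    -0.   132.54]
[ 1.25  0.42  1.63 -0.    1.09 -0.02]$[0]: bad value
```

```bash
python3 -m inch '[{"tx":-1.0,"ty":2.4,"tz":0,"ax":0,"ay":0,"az":0,"jaw":1}]'
```

```text
t: 0.92
ee_pos: [206.8, 580.1, 222.7]
orientation: [-2.531, -1.861, -0.001]
ft_force: [0.2, 0.5, 0.5]
width: 87.7
```

All keys are needed.

```bash
python3 -m inch '[{"tx":-2.0,"ty":4.8,"tz":0,"ax":0,"ay":0,"az":0,"jaw":1},{"tx":-2.2,"ty":5.3,"tz":0,"ax":0,"ay":0,"az":0,"jaw":1},{"tx":-2.2,"ty":5.3,"tz":0,"ax":0,"ay":0,"az":0,"jaw":1},{"tx":-2.2,"ty":5.3,"tz":0,"ax":0,"ay":0,"az":0,"jaw":1},{"tx":-2.2,"ty":5.3,"tz":0,"ax":0,"ay":0,"az":0,"jaw":1},{"tx":-2.2,"ty":5.3,"tz":0,"ax":0,"ay":0,"az":0,"jaw":1},{"tx":-2.2,"ty":5.3,"tz":0,"ax":0,"ay":0,"az":0,"jaw":1},{"tx":-2.2,"ty":5.3,"tz":0,"ax":0,"ay":0,"az":0,"jaw":1},{"tx":-1.4,"ty":3.4,"tz":0,"ax":0,"ay":0,"az":0,"jaw":1},{"tx":-0.7,"ty":1.7,"tz":0,"ax":0,"ay":0,"az":0,"jaw":1}]' && python3 -m inch '[{"tx":0,"ty":0,"tz":0.4,"ax":0,"ay":0,"az":10.5,"jaw":1},{"tx":0,"ty":0,"tz":0.4,"ax":0,"ay":0,"az":10.5,"jaw":1},{"tx":0,"ty":0,"tz":0.4,"ax":0,"ay":0,"az":10.5,"jaw":1},{"tx":0,"ty":0,"tz":0.4,"ax":0,"ay":0,"az":10.5,"jaw":1},{"tx":0,"ty":0,"tz":0.4,"ax":0,"ay":0,"az":10.5,"jaw":1},{"tx":0,"ty":0,"tz":0.4,"ax":0,"ay":0,"az":10.5,"jaw":1},{"tx":0,"ty":0,"tz":0.4,"ax":0,"ay":0,"az":10.5,"jaw":1},{"tx":0,"ty":0,"tz":0.4,"ax":0,"ay":0,"az":10.5,"jaw":1},{"tx":0,"ty":0,"tz":0.4,"ax":0,"ay":0,"az":10.5,"jaw":1},{"tx":0,"ty":0,"tz":0.4,"ax":0,"ay":0,"az":10.5,"jaw":1},{"tx":0,"ty":0,"tz":0.4,"ax":0,"ay":0,"az":10.5,"jaw":1},{"tx":0,"ty":0,"tz":0.4,"ax":0,"ay":0,"az":10.5,"jaw":1}]' && python3 -m inch '[{"tx":0,"ty":0,"tz":0,"ax":0,"ay":0,"az":6.5,"jaw":1},{"tx":0,"ty":0,"tz":0,"ax":0,"ay":0,"az":0,"jaw":1}]'; python3 -c "
from go import *
delta((597.3,252,53),down(-60)); print(get_obs()['qpos'].round(2))"
```

```text
t: 2.17
ee_pos: [598.5, 251.0, 222.6]
orientation: [2.535, 1.856, 0.0]
ft_force: [0.6, 0.5, 0.7]
width: 87.9
t: 3.68
ee_pos: [596.5, 253.3, 174.5]
orientation: [2.802, -1.42, -0.001]
ft_force: [0.6, 0.3, -0.4]
width: 87.8
t: 3.92
ee_pos: [596.6, 253.1, 174.6]
orientation: [2.723, -1.567, -0.001]
ft_force: [-0.4, -0.0, -0.4]
width: 87.8
t 3.925 ee [596.6 253.1 174.6] w 87.8 F [-0.4 -0.  -0.4]
shift cm [ 1.300e-01 -1.000e-02  1.216e+01]
turn deg [0.02 0.01 0.15]
[0.38 0.51 1.61 0.   1.02 1.43]
```

```bash
python3 -m inch '[{"tx":0.13,"ty":0,"tz":2,"ax":0,"ay":0,"az":0,"jaw":1},{"tx":0,"ty":0,"tz":3,"ax":0,"ay":0,"az":0,"jaw":1},{"tx":0,"ty":0,"tz":3,"ax":0,"ay":0,"az":0,"jaw":1},{"tx":0,"ty":0,"tz":2.5,"ax":0,"ay":0,"az":0,"jaw":1},{"tx":0,"ty":0,"tz":1.6,"ax":0,"ay":0,"az":0,"jaw":1},{"tx":0,"ty":0,"tz":0,"ax":0,"ay":0,"az":0,"jaw":0.3},{"tx":0,"ty":0,"tz":0,"ax":0,"ay":0,"az":0,"jaw":0},{"tx":0,"ty":0,"tz":0,"ax":0,"ay":0,"az":0,"jaw":0},{"tx":0,"ty":0,"tz":0,"ax":0,"ay":0,"az":0,"jaw":0},{"tx":0,"ty":0,"tz":0,"ax":0,"ay":0,"az":0,"jaw":0}]'; python3 -c "
from go import *
delta((597.3,252,173),down(-60))"
```

```text
t: 5.18
ee_pos: [598.1, 251.4, 54.2]
orientation: [-2.721, 1.57, -0.001]
ft_force: [0.1, -0.1, 0.5]
width: 41.1
t 5.175 ee [598.1 251.4  54.2] w 41.1 F [ 0.1 -0.1  0.5]
shift cm [ -0.1    0.03 -11.88]
turn deg [-0.04 -0.01  0.04]
```

Still closing; give it more time, then lift.

```bash
python3 -m inch '[{"tx":0,"ty":0,"tz":0,"ax":0,"ay":0,"az":0,"jaw":0},{"tx":0,"ty":0,"tz":0,"ax":0,"ay":0,"az":0,"jaw":0},{"tx":0,"ty":0,"tz":0,"ax":0,"ay":0,"az":0,"jaw":0},{"tx":0,"ty":0,"tz":0,"ax":0,"ay":0,"az":0,"jaw":0}]'; python3 -m inch '[{"tx":0,"ty":0,"tz":-0.5,"ax":0,"ay":0,"az":0,"jaw":0},{"tx":0,"ty":0,"tz":-2,"ax":0,"ay":0,"az":0,"jaw":0},{"tx":0,"ty":0,"tz":-3,"ax":0,"ay":0,"az":0,"jaw":0},{"tx":0,"ty":0,"tz":-4,"ax":0,"ay":0,"az":0,"jaw":0},{"tx":0,"ty":0,"tz":-4,"ax":0,"ay":0,"az":0,"jaw":0},{"tx":0,"ty":0,"tz":-4,"ax":0,"ay":0,"az":0,"jaw":0},{"tx":0,"ty":0,"tz":-3,"ax":0,"ay":0,"az":0,"jaw":0},{"tx":0,"ty":0,"tz":-1.5,"ax":0,"ay":0,"az":0,"jaw":0},{"tx":0,"ty":0,"tz":0,"ax":0,"ay":0,"az":0,"jaw":0}]'; python3 -c "
from go import *
Rn,t=nest();p=t+Rn@[95,0,53+90.]
print(p);delta(p,down(-20.2)); delta(None,nestR())"
```

```text
t: 5.68
ee_pos: [597.8, 251.4, 53.8]
orientation: [-2.721, 1.57, 0.0]
ft_force: [-1.5, 1.5, 1.5]
width: 29.6
t: 6.8
ee_pos: [598.2, 251.3, 274.9]
orientation: [-2.72, 1.569, -0.002]
ft_force: [0.7, 0.1, -3.8]
width: 29.4
[ 573.21969493 -154.19016522  236.34163274]
t 6.8 ee [598.2 251.3 274.9] w 29.4 F [ 0.7  0.1 -3.8]
shift cm [33.85 22.47  3.82]
turn deg [ -0.1   -0.06 -39.77]
t 6.8 ee [598.2 251.3 274.9] w 29.4 F [ 0.7  0.1 -3.8]
turn deg [ 28.67 -10.47 -38.82]
```

```bash
python3 -m inch '[{"tx":1.0,"ty":0.66,"tz":0,"ax":0,"ay":0,"az":0,"jaw":0},{"tx":2.5,"ty":1.66,"tz":0,"ax":0,"ay":0,"az":0,"jaw":0},{"tx":4,"ty":2.66,"tz":0,"ax":0,"ay":0,"az":0,"jaw":0},{"tx":4.5,"ty":2.99,"tz":0,"ax":0,"ay":0,"az":0,"jaw":0},{"tx":4.5,"ty":2.99,"tz":0,"ax":0,"ay":0,"az":0,"jaw":0},{"tx":4.5,"ty":2.99,"tz":0,"ax":0,"ay":0,"az":0,"jaw":0},{"tx":4.5,"ty":2.99,"tz":0,"ax":0,"ay":0,"az":0,"jaw":0},{"tx":4,"ty":2.66,"tz":0,"ax":0,"ay":0,"az":0,"jaw":0},{"tx":2.8,"ty":1.86,"tz":0,"ax":0,"ay":0,"az":0,"jaw":0},{"tx":1.5,"ty":1.0,"tz":0,"ax":0,"ay":0,"az":0,"jaw":0}]'; python3 -m inch '[{"tx":0,"ty":0,"tz":0,"ax":0,"ay":0,"az":-8,"jaw":0},{"tx":0,"ty":0,"tz":0,"ax":0,"ay":0,"az":-8,"jaw":0},{"tx":0,"ty":0,"tz":0,"ax":0,"ay":0,"az":-8,"jaw":0},{"tx":0,"ty":0,"tz":0,"ax":0,"ay":0,"az":-8,"jaw":0},{"tx":0,"ty":0,"tz":0,"ax":0,"ay":0,"az":-7.8,"jaw":0},{"tx":0,"ty":0,"tz":0,"ax":5,"ay":0,"az":0,"jaw":0},{"tx":0,"ty":0,"tz":0,"ax":7,"ay":0,"az":0,"jaw":0},{"tx":0,"ty":0,"tz":0,"ax":7,"ay":0,"az":0,"jaw":0},{"tx":0,"ty":0,"tz":0,"ax":7,"ay":0,"az":0,"jaw":0},{"tx":0,"ty":0,"tz":0,"ax":4,"ay":0,"az":0,"jaw":0},{"tx":0,"ty":0,"tz":0,"ax":0,"ay":0,"az":0,"jaw":0},{"tx":0,"ty":0,"tz":0,"ax":0,"ay":0,"az":0,"jaw":0}]'; python3 -c "
from go import *
Rn,t=nest();p=t+Rn@[95,0,54+40.]
print(p);delta(p,nestR());print(get_obs()['qpos'].round(2))"
```

```text
t: 8.05
ee_pos: [571.3, -155.7, 272.2]
orientation: [2.719, -1.572, -0.004]
ft_force: [-1.2, 0.7, -3.3]
width: 29.6
t: 9.55
ee_pos: [572.6, -153.5, 273.4]
orientation: [-2.584, 0.459, -0.122]
ft_force: [0.6, 0.5, -4.0]
width: 29.5
[ 581.67950081 -131.19708617  193.90638796]
t 9.55 ee [ 572.6 -153.5  273.4] w 29.5 F [ 0.6  0.5 -4. ]
shift cm [0.09 1.88 8.09]
turn deg [0.08 0.06 0.04]
[-0.54  0.37  1.68  0.54  1.24 -0.41]
```

```bash
python3 -m inch '[{"tx":0,"ty":0.5,"tz":1,"ax":0,"ay":0,"az":0,"jaw":0},{"tx":0.1,"ty":0.5,"tz":2,"ax":0,"ay":0,"az":0,"jaw":0},{"tx":0,"ty":0.5,"tz":2,"ax":0,"ay":0,"az":0,"jaw":0},{"tx":0,"ty":0.4,"tz":2,"ax":0,"ay":0,"az":0,"jaw":0},{"tx":0,"ty":0,"tz":1.1,"ax":0,"ay":0,"az":0,"jaw":0},{"tx":0,"ty":0,"tz":0,"ax":0,"ay":0,"az":0,"jaw":0}]'; python3 - <<'E'
from go import *
Rn,t=nest();delta(t+Rn@[95,0,54+0.],nestR())
o=[];ob=get_obs();Rc=R.from_rotvec(ob['orientation']).as_matrix()
def ring(r,x,y,z):
    th=np.linspace(0,2*np.pi,40);return np.c_[x+r*np.cos(th),y+r*np.sin(th),0*th+z]
for n in ['side','top']:
    im,d=viewer.get_image(n);np.savez(n+'1',im=im,d=d)
    im=cv2.resize(im[...,::-1],None,fx=5,fy=5,interpolation=3)
    # expected flange rim from tool pose, landing point + line
    for P,c in [((ring(27,0,0,54)@Rc.T)+ob['ee_pos'],(0,0,255)),((ring(27,0,0,46)@Rc.T)+ob['ee_pos'],(0,0,255)),(np.array([[125,0,0],[50,0,0.]])@Rn.T+t,(255,0,0)),(np.array([[50,0,20],[-15,0,20.]])@Rn.T+t,(255,0,0))]:
        cv2.polylines(im,[np.round((proj(n,P)+.5)*5).astype(int)],False,c,1)
    c=(proj(n,t+Rn@[50,0,20])[0]*5).astype(int);o.append(im[c[1]-250:c[1]+250,c[0]-200:c[0]+200])
cv2.imwrite('pics/m1.png',np.hstack(o))
E
```

```text
t: 10.3
ee_pos: [581.6, -130.8, 193.0]
orientation: [-2.582, 0.459, -0.121]
ft_force: [0.5, -0.6, -3.7]
width: 29.5
t 10.3 ee [ 581.6 -130.8  193. ] w 29.5 F [ 0.5 -0.6 -3.7]
shift cm [ 0.03 -0.01  3.91]
turn deg [-0.02  0.13  0.01]
```

View pics/m1.png

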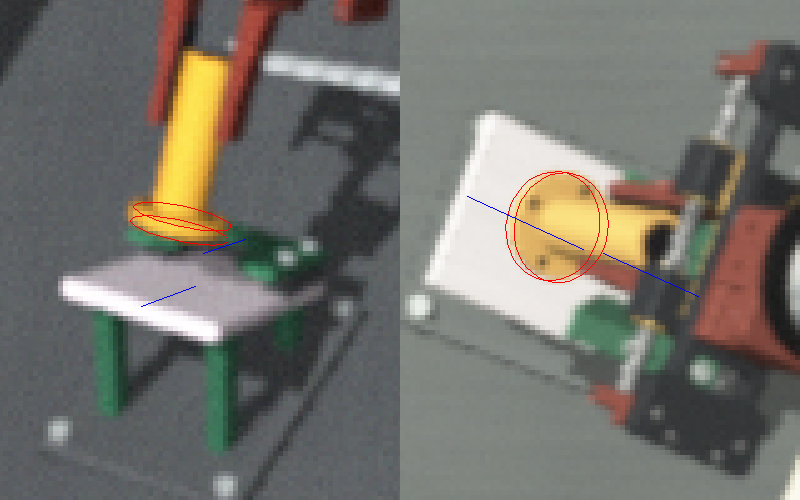

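The flange sits where the tool pose predicts (red rings, within about 1 mm) and over the slot line. I'll lower it to 3 mm above the landing, then start sliding.

```bash
python3 -m inch '[{"tx":0,"ty":0,"tz":0.8,"ax":0,"ay":0,"az":0,"jaw":0},{"tx":0,"ty":0,"tz":1,"ax":0,"ay":0,"az":0,"jaw":0},{"tx":0,"ty":0,"tz":0.8,"ax":0,"ay":0,"az":0,"jaw":0},{"tx":0,"ty":0,"tz":0.6,"ax":0,"ay":0,"az":0,"jaw":0},{"tx":0,"ty":0,"tz":0.4,"ax":0,"ay":0,"az":0,"jaw":0},{"tx":0,"ty":0,"tz":0,"ax":0,"ay":0,"az":0,"jaw":0}]';  python3 -c "
from go import *
Rn,t=nest();delta(t+Rn@[95,0,57.],nestR())"; python3 -m inch '[{"tx":0,"ty":0.5,"tz":0,"ax":0,"ay":0,"az":0,"jaw":0},{"tx":0,"ty":0.8,"tz":0,"ax":0,"ay":0,"az":0,"jaw":0},{"tx":0,"ty":0.8,"tz":0,"ax":0,"ay":0,"az":0,"jaw":0},{"tx":0,"ty":0.5,"tz":0,"ax":0,"ay":0,"az":0,"jaw":0},{"tx":0,"ty":0.2,"tz":0,"ax":0,"ay":0,"az":0,"jaw":0},{"tx":0,"ty":0,"tz":0,"ax":0,"ay":0,"az":0,"jaw":0}]'; python3 -c "
from go import *
Rn,t=nest();delta(t+Rn@[67,0,57.],nestR())"
```

```text
t: 11.15
ee_pos: [588.0, -114.5, 162.6]
orientation: [-2.583, 0.459, -0.122]
ft_force: [-0.0, -0.1, -3.4]
width: 29.8
t 11.15 ee [ 588.  -114.5  162.6] w 29.8 F [-0.  -0.1 -3.4]
shift cm [-0.02 -0.02  0.09]
turn deg [-0.    0.05  0.02]
t: 11.9
ee_pos: [579.7, -137.5, 148.8]
orientation: [-2.583, 0.46, -0.123]
ft_force: [0.1, -0.2, -3.6]
width: 29.4
t 11.9 ee [ 579.7 -137.5  148.8] w 29.4 F [ 0.1 -0.2 -3.6]
shift cm [-0.03 -0.03  0.12]
turn deg [-0.01  0.02  0.01]
```

```bash
python3 -m inch '[{"tx":0,"ty":0.2,"tz":0.12,"ax":0,"ay":0,"az":0,"jaw":0},{"tx":0,"ty":0.5,"tz":0,"ax":0,"ay":0,"az":0,"jaw":0},{"tx":0,"ty":0.5,"tz":0,"ax":0,"ay":0,"az":0,"jaw":0},{"tx":0,"ty":0.5,"tz":0,"ax":0,"ay":0,"az":0,"jaw":0},{"tx":0,"ty":0.3,"tz":0,"ax":0,"ay":0,"az":0,"jaw":0},{"tx":0,"ty":0,"tz":0,"ax":0,"ay":0,"az":0,"jaw":0}]'; python3 -m inch '[{"tx":0,"ty":0.3,"tz":0,"ax":0,"ay":0,"az":0,"jaw":0},{"tx":0,"ty":0.4,"tz":0,"ax":0,"ay":0,"az":0,"jaw":0},{"tx":0,"ty":0.4,"tz":0,"ax":0,"ay":0,"az":0,"jaw":0},{"tx":0,"ty":0.4,"tz":0,"ax":0,"ay":0,"az":0,"jaw":0},{"tx":0,"ty":0,"tz":0,"ax":0,"ay":0,"az":0,"jaw":0}]';  python3 - <<'E'
from go import *
Rn,t=nest();delta(t+Rn@[0,0,54+2.],nestR())
o=[];ob=get_obs();Rc=R.from_rotvec(ob['orientation']).as_matrix()
for n in ['side','top']:
    im,d=viewer.get_image(n)
    im=cv2.resize(im[...,::-1],None,fx=5,fy=5,interpolation=3)
    c=(proj(n,t+Rn@[30,0,20])[0]*5).astype(int);o.append(im[c[1]-250:c[1]+250,c[0]-200:c[0]+200])
cv2.imwrite('pics/m2.png',np.hstack(o))
E
```

```text
t: 12.65
ee_pos: [573.8, -153.3, 137.7]
orientation: [-2.583, 0.46, -0.123]
ft_force: [-0.5, 0.2, -4.1]
width: 29.9
t: 13.28
ee_pos: [569.3, -165.6, 130.1]
orientation: [-2.583, 0.46, -0.123]
ft_force: [0.3, 0.0, -3.7]
width: 29.6
t 13.275 ee [ 569.3 -165.6  130.1] w 29.6 F [ 0.3  0.  -3.7]
shift cm [-0.03  3.15  0.1 ]
turn deg [-0.    0.02  0.  ]
```

View pics/m2.png

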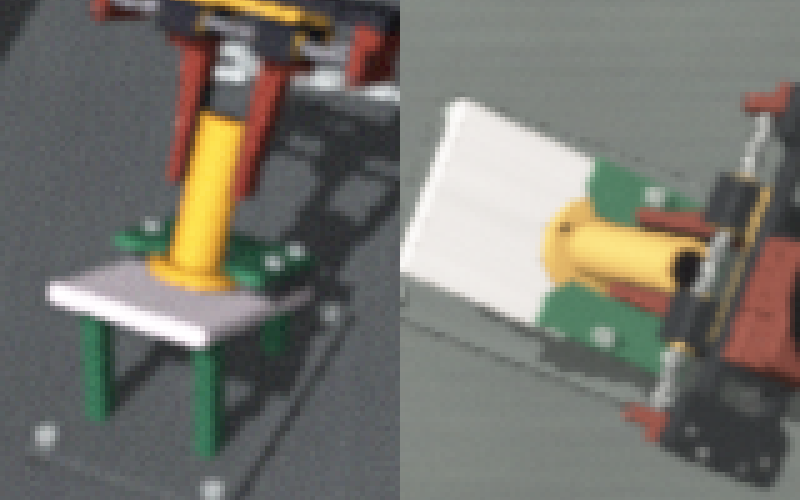

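The flange is entering behind the green plate, centred in the slot, with no contact force. I'll continue slowly.

```bash
python3 -m inch '[{"tx":0,"ty":0.3,"tz":0,"ax":0,"ay":0,"az":0,"jaw":0},{"tx":0,"ty":0.4,"tz":0,"ax":0,"ay":0,"az":0,"jaw":0},{"tx":0,"ty":0.4,"tz":0,"ax":0,"ay":0,"az":0,"jaw":0},{"tx":0,"ty":0.4,"tz":0,"ax":0,"ay":0,"az":0,"jaw":0},{"tx":0,"ty":0.4,"tz":0,"ax":0,"ay":0,"az":0,"jaw":0},{"tx":0,"ty":0.3,"tz":0,"ax":0,"ay":0,"az":0,"jaw":0},{"tx":0,"ty":0.2,"tz":0,"ax":0,"ay":0,"az":0,"jaw":0},{"tx":0,"ty":0,"tz":0,"ax":0,"ay":0,"az":0,"jaw":0}]';python3 -m inch '[{"tx":0,"ty":0.1,"tz":0,"ax":0,"ay":0,"az":0,"jaw":0},{"tx":0,"ty":0.1,"tz":0,"ax":0,"ay":0,"az":0,"jaw":0},{"tx":0,"ty":0.1,"tz":0,"ax":0,"ay":0,"az":0,"jaw":0},{"tx":0,"ty":0,"tz":0,"ax":0,"ay":0,"az":0,"jaw":0}]';  python3 -c "
from go import *
Rn,t=nest();delta(t+Rn@[0,0,56.],nestR());print((get_obs()['ft_force']@Rn).round(1))"
```

```text
t: 14.38
ee_pos: [562.3, -184.9, 118.2]
orientation: [-2.583, 0.459, -0.123]
ft_force: [0.5, 0.7, -3.6]
width: 29.7
t: 14.88
ee_pos: [561.3, -186.9, 116.9]
orientation: [-2.582, 0.459, -0.122]
ft_force: [-0.6, 1.4, -1.7]
width: 29.3
t 14.875 ee [ 561.3 -186.9  116.9] w 29.3 F [-0.6  1.4 -1.7]
shift cm [-0.01  0.52  0.1 ]
turn deg [-0.04  0.05  0.02]
[ 0.1  1.  -2.1]
```

```bash
for i in 1; do python3 -m inch '[{"tx":0,"ty":0.1,"tz":0,"ax":0,"ay":0,"az":0,"jaw":0},{"tx":0,"ty":0,"tz":0,"ax":0,"ay":0,"az":0,"jaw":0}]'; done; python3 -c "
from go import *
Rn,t=nest();delta(t+Rn@[0,0,56.],nestR());print((get_obs()['ft_force']@Rn).round(1),get_obs()['moment'])"; python3 -m inch '[{"tx":0,"ty":0.1,"tz":0,"ax":0,"ay":0,"az":0,"jaw":0},{"tx":0,"ty":0,"tz":0,"ax":0,"ay":0,"az":0,"jaw":0}]';python3 -c "
from go import *
Rn,t=nest();delta(t+Rn@[0,0,56.],nestR());print((get_obs()['ft_force']@Rn).round(1),get_obs()['moment'])"
```

```text
t: 15.12
ee_pos: [560.9, -187.3, 116.5]
orientation: [-2.581, 0.459, -0.122]
ft_force: [-0.1, 5.4, 0.1]
width: 29.4
t 15.125 ee [ 560.9 -187.3  116.5] w 29.4 F [-0.1  5.4  0.1]
shift cm [0.01 0.45 0.09]
turn deg [-0.08  0.08  0.02]
[ 4.4  2.  -2.4] [0.75079697 0.2473039  0.26996656]
t: 15.38
ee_pos: [560.5, -187.7, 116.2]
orientation: [-2.581, 0.458, -0.121]
ft_force: [-1.1, 7.0, 1.6]
width: 29.4
t 15.375 ee [ 560.5 -187.7  116.2] w 29.4 F [-1.1  7.   1.6]
shift cm [0.04 0.39 0.08]
turn deg [-0.13  0.12  0.02]
[ 6.2  3.4 -1.8] [1.17229196 0.18761774 0.45907649]
```

Contact is gentle at about 4.5 mm from my estimated home. I'll ease off, lower the flange onto the plate, and check.

```bash
python3 -m inch '[{"tx":-0.08,"ty":-0.15,"tz":0.1,"ax":0,"ay":0,"az":0,"jaw":0},{"tx":0,"ty":0,"tz":0.1,"ax":0,"ay":0,"az":0,"jaw":0},{"tx":0,"ty":0,"tz":0,"ax":0,"ay":0,"az":0,"jaw":0}]'; cat > s.py <<'E'
from go import *
Rn,t=nest();delta(t+Rn@[0,0,54.],nestR());print((get_obs()['ft_force']@Rn).round(1))
E
python3 s.py; python3 -m inch '[{"tx":0,"ty":0,"tz":0.1,"ax":0,"ay":0,"az":0,"jaw":0},{"tx":0,"ty":0,"tz":0,"ax":0,"ay":0,"az":0,"jaw":0}]';python3 s.py
```

```text
t: 15.75
ee_pos: [560.6, -186.4, 114.7]
orientation: [-2.583, 0.459, -0.122]
ft_force: [-2.5, 3.0, -1.5]
width: 29.5
t 15.75 ee [ 560.6 -186.4  114.7] w 29.5 F [-2.5  3.  -1.5]
shift cm [0.07 0.42 0.09]
turn deg [0.   0.04 0.02]
[ 1.   3.4 -2.3]
t: 16.0
ee_pos: [560.9, -185.9, 113.8]
orientation: [-2.583, 0.459, -0.123]
ft_force: [-1.7, 3.0, -0.3]
width: 29.6
t 16.0 ee [ 560.9 -185.9  113.8] w 29.6 F [-1.7  3.  -0.3]
shift cm [ 0.06  0.43 -0.01]
turn deg [0.   0.04 0.02]
[ 1.8  2.7 -1.3]
```

```bash
python3 -m inch '[{"tx":-0.1,"ty":0,"tz":0.05,"ax":0,"ay":0,"az":0,"jaw":0},{"tx":0,"ty":0,"tz":0,"ax":0,"ay":0,"az":0,"jaw":0}]';python3 s.py; python3 - <<'E'
from go import *
Rn,t=nest();o=[]
for n in ['side','top']:
    im,d=viewer.get_image(n);np.savez(n+'2',im=im,d=d)
    c=proj(n,t+Rn@[15,0,30])[0].astype(int)
    o.append(cv2.resize(im[c[1]-36:c[1]+36,c[0]-25:c[0]+25][...,::-1],None,fx=8,fy=8,interpolation=3))
cv2.imwrite('pics/m3.png',np.hstack(o))
E
```

```text
t: 16.25
ee_pos: [560.7, -185.8, 113.8]
orientation: [-2.583, 0.46, -0.125]
ft_force: [-0.0, 1.2, 0.7]
width: 29.4
t 16.25 ee [ 560.7 -185.8  113.8] w 29.4 F [-0.   1.2  0.7]
shift cm [ 0.08  0.43 -0.01]
turn deg [ 0.02 -0.07  0.04]
[1.3 0.4 0.1]
```

View pics/m3.png

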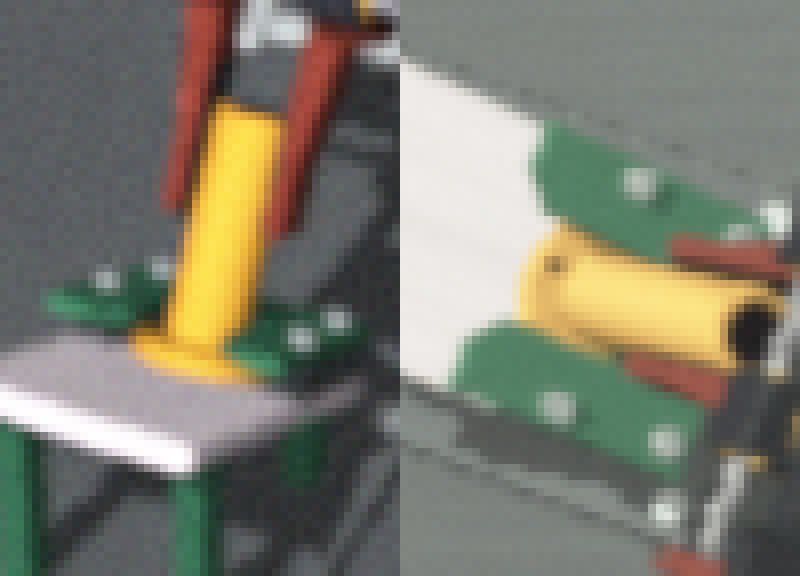

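The flange edge still shows about 9 mm inside the mouth, where I'd expect about 15 mm at home. So the bush is about 5 mm short, probably rubbing the -y wall. With y corrected I'll push on gently.

```bash
python3 -m inch '[{"tx":0,"ty":0.15,"tz":-0.1,"ax":0,"ay":0,"az":0,"jaw":0},{"tx":0,"ty":0.1,"tz":0,"ax":0,"ay":0,"az":0,"jaw":0},{"tx":0,"ty":0,"tz":0,"ax":0,"ay":0,"az":0,"jaw":0}]';python3 s.py; python3 -m inch '[{"tx":0,"ty":0.1,"tz":0,"ax":0,"ay":0,"az":0,"jaw":0},{"tx":0,"ty":0,"tz":0,"ax":0,"ay":0,"az":0,"jaw":0}]';python3 s.py
```

```text
t: 16.73
ee_pos: [560.0, -187.0, 113.6]
orientation: [-2.581, 0.459, -0.124]
ft_force: [3.5, 6.9, -0.3]
width: 29.7
t 16.725 ee [ 560.  -187.   113.6] w 29.7 F [ 3.5  6.9 -0.3]
shift cm [0.11 0.3  0.03]
turn deg [-0.13 -0.    0.01]
[ 6.5 -0.9 -4.1]
t: 16.98
ee_pos: [559.7, -187.7, 113.2]
orientation: [-2.58, 0.459, -0.124]
ft_force: [3.5, 6.4, 1.2]
width: 29.7
t 16.975 ee [ 559.7 -187.7  113.2] w 29.7 F [3.5 6.4 1.2]
shift cm [0.11 0.21 0.04]
turn deg [-0.14  0.    0.01]
[ 6.8 -1.  -2.6]
```

```bash
python3 -m inch '[{"tx":0,"ty":0,"tz":0,"ax":0,"ay":0,"az":0,"jaw":0.45},{"tx":0,"ty":0,"tz":0,"ax":0,"ay":0,"az":0,"jaw":0.45},{"tx":0,"ty":0,"tz":0,"ax":0,"ay":0,"az":0,"jaw":0.45},{"tx":0,"ty":0,"tz":0,"ax":0,"ay":0,"az":0,"jaw":0.45}]';python3 s.py; cat > look.py <<'E'
import sys
from go import *
Rn,t=nest();o=[]
def ring(r,x,z):
    th=np.linspace(0,2*np.pi,40);return np.c_[x+r*np.cos(th),r*np.sin(th),0*th+z]
for n in ['side','top']:
    im,d=viewer.get_image(n);np.savez(n+'_'+sys.argv[1],im=im,d=d)
    c=proj(n,t+Rn@[15,0,30])[0].astype(int);a=np.array([c[0]-25,c[1]-36])
    b=cv2.resize(im[a[1]:a[1]+72,a[0]:a[0]+50][...,::-1],None,fx=8,fy=8,interpolation=3)
    for P in [ring(27,0,8),ring(15,0,95)]: cv2.polylines(b,[np.round((proj(n,P@Rn.T+t)-a+.5)*8).astype(int)],True,(0,0,255),1)
    o.append(b)
    W=cloud(n,d);L=(W-t)@Rn; I=im.astype(int)
    m=(I[...,0]>I[...,2]+60)&(I[...,0]>150)&(I[...,1]>.55*I[...,0])&(abs(L[...,0])<60)&(abs(L[...,1])<40)&(L[...,2]>-5)&(L[...,2]<105)
    P=L[m];Q=P[(P[:,2]>24)&(P[:,2]<92)]
    from scipy.optimize import least_squares
    if len(Q)>20:
        r=least_squares(lambda v:np.hypot(Q[:,0]-v[0]-v[2]*(Q[:,2]-50)/100,Q[:,1]-v[1]-v[3]*(Q[:,2]-50)/100)-15,[0,0,0,0],loss='soft_l1')
        v=r.x;print(n,len(Q),'axis at z=0: x,y',(v[:2]-v[2:]*.5).round(1),'at z=95',(v[:2]+v[2:]*.45).round(1),'zmax',np.percentile(P[:,2],98).round(1))
cv2.imwrite('pics/'+sys.argv[1]+'.png',np.hstack(o))
E
python3 look.py m4
```

```text
t: 17.48
ee_pos: [559.0, -189.0, 112.7]
orientation: [-2.583, 0.459, -0.123]
ft_force: [0.4, 0.6, -0.1]
width: 39.3
t 17.475 ee [ 559.  -189.   112.7] w 39.3 F [ 0.4  0.6 -0.1]
shift cm [0.14 0.06 0.07]
turn deg [0.01 0.   0.03]
[ 0.5 -0.2 -0.4]
side 230 axis at z=0: x,y [ 5. -2.] at z=95 [ 3.9 -2.1] zmax 95.0
top 197 axis at z=0: x,y [ 1.5 -0.5] at z=95 [ 2.6 -0.6] zmax 97.8
```

View pics/m4.png

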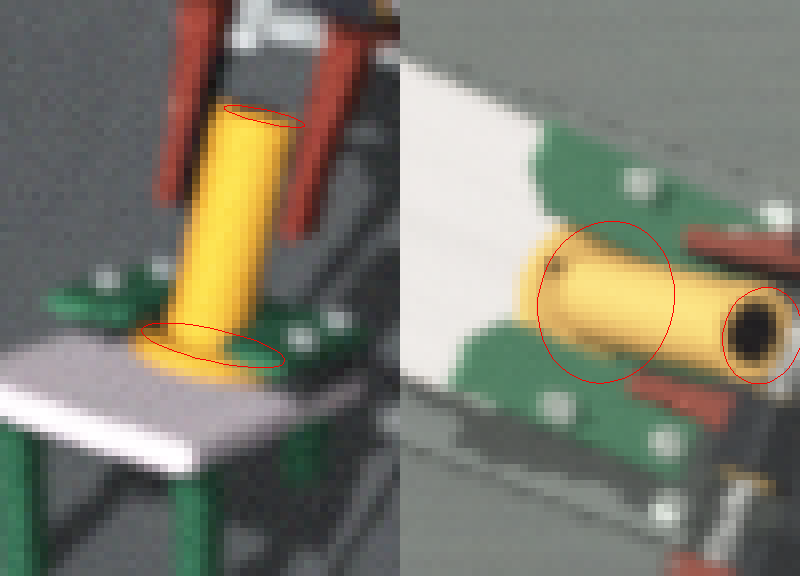

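The flange didn't move between the last two pictures though the tool advanced 2 mm. Either it's home and my nest x is about 5 mm off, or something is blocking it. My white threshold probably took in background, so I'll refit the nest with better segmentation on the first pictures.

```bash
sed -e "s/^    L\[n\]=.*/    hs=cv2.cvtColor(np.clip(a,0,255).astype(np.uint8),cv2.COLOR_RGB2HSV); L[n]=np.where((a.min(2)>{'top':185,'side':125}[n]),1,np.where((hs[...,1]>90)\&(hs[...,0]>50)\&(hs[...,0]<95),2,0)); L[n]=np.where(cv2.morphologyEx((L[n]==1).astype(np.uint8),cv2.MORPH_OPEN,np.ones((25,25)))>0,1,np.where(cv2.morphologyEx((L[n]==2).astype(np.uint8),cv2.MORPH_CLOSE,np.ones((25,25)))*(cv2.morphologyEx((L[n]==1).astype(np.uint8),cv2.MORPH_OPEN,np.ones((25,25)))==0)>0,2,0))/" -e "s/for k in(1,2): s+=.*/for k in ((1,2) if n=='top' else (1,)): s+=1-((m==k)\&(l==k)).sum()\/((m==k)|(l==k)).sum()/" -e "s/fit2.png/fit3.png/;s/np.save('nest'.*;o=\[\]/o=[]/" fit2.py > fit3.py
cat >> fit3.py <<'E'
cv2.imwrite('pics/lab.png',np.hstack([np.vstack([(L[n]*100).astype(np.uint8)]) for n in D]))
E
python3 fit3.py; python3 -c "
import cv2,numpy as np
a=cv2.imread('pics/fit3.png');b=cv2.imread('pics/lab.png');cv2.imwrite('pics/f3.png',cv2.resize(np.vstack([a,b]),(600,600)))"
```

```text
('top',) [ 570.5 -163.9] 71.19 [  9.9 -38.5] 0.458
('side',) [ 590.4 -166.9] 81.79 [  7.8 -59.9] 0.269
('top', 'side') [ 571.  -162.6] 71.29 [  6.8 -39.9] 0.805
```

View pics/f3.png

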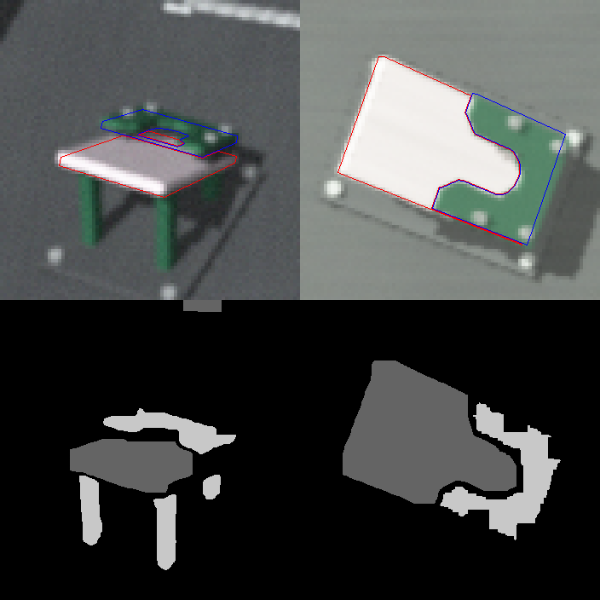

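Not decisive. The direct test is to retract, close the fingers, and push the barrel low down from the high side with a small force.

```bash
python3 -m inch '[{"tx":0,"ty":0,"tz":-0.5,"ax":0,"ay":0,"az":0,"jaw":0.6},{"tx":0,"ty":0,"tz":-2,"ax":0,"ay":0,"az":0,"jaw":0.6},{"tx":0,"ty":0,"tz":-2.5,"ax":0,"ay":0,"az":0,"jaw":0.6},{"tx":0,"ty":-1,"tz":-1.5,"ax":0,"ay":0,"az":0,"jaw":0},{"tx":0,"ty":-2,"tz":0,"ax":0,"ay":0,"az":0,"jaw":0},{"tx":0,"ty":-2,"tz":0,"ax":0,"ay":0,"az":0,"jaw":0},{"tx":0,"ty":0,"tz":0,"ax":0,"ay":0,"az":0,"jaw":0}]';python3 look.py m5; python3 -c "
from go import *
Rn,t=nest();delta(t+Rn@[40,-1,35.],nestR())"
```

```text
t: 18.45
ee_pos: [563.2, -176.5, 194.6]
orientation: [-2.584, 0.455, -0.123]
ft_force: [-0.3, 0.6, -0.6]
width: 16.6
side 227 axis at z=0: x,y [ 3.6 -1.6] at z=95 [ 4.9 -2. ] zmax 95.2
top 122 axis at z=0: x,y [ 1.1 -0.2] at z=95 [ 2.6 -0.4] zmax 95.1
t 18.55 ee [ 562.6 -177.6  193.6] w 8.3 F [ 0.2 -0.1  0.1]
shift cm [0.3  1.14 8.38]
turn deg [0.01 0.09 0.1 ]
```

View pics/m5.png

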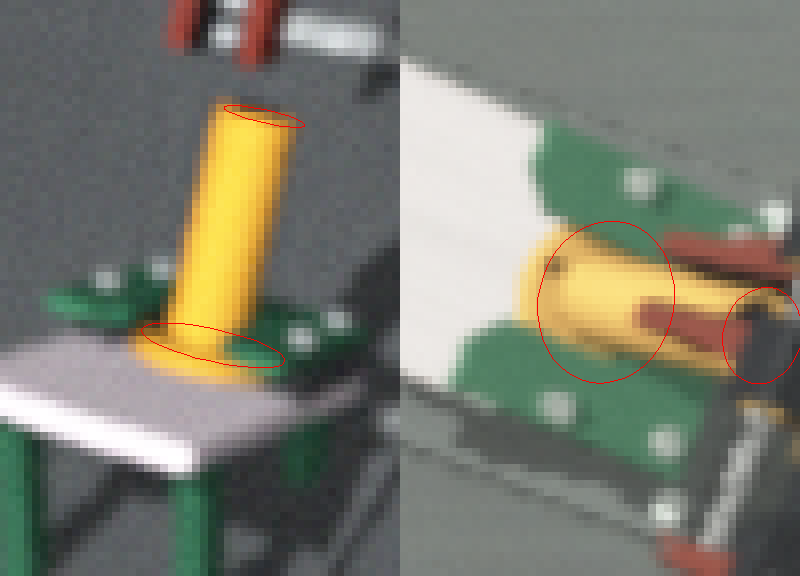

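```bash
python3 -m inch '[{"tx":0.3,"ty":0,"tz":1,"ax":0,"ay":0,"az":0,"jaw":0},{"tx":0,"ty":0,"tz":2.5,"ax":0,"ay":0,"az":0,"jaw":0},{"tx":0,"ty":0,"tz":2.5,"ax":0,"ay":0,"az":0,"jaw":0},{"tx":0,"ty":0,"tz":1.6,"ax":0,"ay":0,"az":0,"jaw":0},{"tx":0,"ty":0,"tz":0.7,"ax":0,"ay":0,"az":0,"jaw":0},{"tx":0,"ty":0.3,"tz":0,"ax":0,"ay":0,"az":0,"jaw":0},{"tx":0,"ty":0.5,"tz":0,"ax":0,"ay":0,"az":0,"jaw":0},{"tx":0,"ty":0.4,"tz":0,"ax":0,"ay":0,"az":0,"jaw":0},{"tx":0,"ty":0.3,"tz":0,"ax":0,"ay":0,"az":0,"jaw":0},{"tx":0,"ty":0,"tz":0,"ax":0,"ay":0,"az":0,"jaw":0}]'; sed -i 's/\[0,0,54.\]/[25,-1,35.]/' s.py; python3 s.py;  python3 -m inch '[{"tx":0,"ty":0.2,"tz":0,"ax":0,"ay":0,"az":0,"jaw":0},{"tx":0,"ty":0.1,"tz":0,"ax":0,"ay":0,"az":0,"jaw":0},{"tx":0,"ty":0,"tz":0,"ax":0,"ay":0,"az":0,"jaw":0}]'; python3 s.py
```

```text
t: 19.8
ee_pos: [575.3, -153.2, 114.6]
orientation: [-2.583, 0.46, -0.123]
ft_force: [0.2, -0.2, -0.7]
width: 0.6
t 19.8 ee [ 575.3 -153.2  114.6] w 0.6 F [ 0.2 -0.2 -0.7]
shift cm [-0.06  1.05  0.18]
turn deg [ 0.   -0.    0.01]
[-0.5 -0.2 -0.6]
t: 20.18
ee_pos: [574.4, -155.3, 113.0]
orientation: [-2.583, 0.459, -0.123]
ft_force: [0.1, -0.4, 0.3]
width: 0.2
t 20.175 ee [ 574.4 -155.3  113. ] w 0.2 F [ 0.1 -0.4  0.3]
shift cm [-0.05  0.78  0.15]
turn deg [-0.    0.02  0.03]
[-0.2 -0.2  0.4]
```

```bash
python3 -m inch '[{"tx":0,"ty":0.2,"tz":0,"ax":0,"ay":0,"az":0,"jaw":0},{"tx":0,"ty":0,"tz":0,"ax":0,"ay":0,"az":0,"jaw":0}]'; python3 s.py;  python3 -m inch '[{"tx":0,"ty":0.1,"tz":0,"ax":0,"ay":0,"az":0,"jaw":0},{"tx":0,"ty":0.05,"tz":0,"ax":0,"ay":0,"az":0,"jaw":0},{"tx":0,"ty":0,"tz":0,"ax":0,"ay":0,"az":0,"jaw":0}]'; python3 s.py; python3 -m inch '[{"tx":0,"ty":0.1,"tz":0,"ax":0,"ay":0,"az":0,"jaw":0},{"tx":0,"ty":0,"tz":0,"ax":0,"ay":0,"az":0,"jaw":0}]'; python3 s.py
```

```text
t: 20.42
ee_pos: [573.8, -156.9, 112.0]
orientation: [-2.583, 0.459, -0.123]
ft_force: [-0.2, 0.3, 0.8]
width: 0.3
t 20.425 ee [ 573.8 -156.9  112. ] w 0.3 F [-0.2  0.3  0.8]
shift cm [-0.05  0.58  0.15]
turn deg [-0.    0.02  0.02]
[0.6 0.3 0.5]
t: 20.8
ee_pos: [573.4, -158.1, 111.3]
orientation: [-2.583, 0.459, -0.123]
ft_force: [-0.2, 0.7, -0.4]
width: 0.4
t 20.8 ee [ 573.4 -158.1  111.3] w 0.4 F [-0.2  0.7 -0.4]
shift cm [-0.05  0.43  0.15]
turn deg [-0.    0.02  0.03]
[ 0.3  0.4 -0.7]
t: 21.05
ee_pos: [573.3, -158.6, 111.2]
orientation: [-2.582, 0.459, -0.123]
ft_force: [0.3, 2.9, 4.2]
width: 0.7
t 21.05 ee [ 573.3 -158.6  111.2] w 0.7 F [0.3 2.9 4.2]
shift cm [-0.06  0.39  0.17]
turn deg [-0.05  0.02  0.03]
[4.5 0.7 2.2]
```

```bash
python3 -m inch '[{"tx":0,"ty":0.1,"tz":0,"ax":0,"ay":0,"az":0,"jaw":0},{"tx":0,"ty":0,"tz":0,"ax":0,"ay":0,"az":0,"jaw":0}]'; python3 s.py;  python3 -m inch '[{"tx":0,"ty":0.1,"tz":0,"ax":0,"ay":0,"az":0,"jaw":0},{"tx":0,"ty":0,"tz":0,"ax":0,"ay":0,"az":0,"jaw":0}]'; python3 s.py
```

```text
t: 21.3
ee_pos: [573.2, -159.0, 111.3]
orientation: [-2.581, 0.459, -0.123]
ft_force: [1.6, 4.8, 7.6]
width: 0.6
t 21.3 ee [ 573.2 -159.   111.3] w 0.6 F [1.6 4.8 7.6]
shift cm [-0.06  0.36  0.19]
turn deg [-0.11  0.02  0.04]
[8.2 0.1 4.1]
t: 21.55
ee_pos: [573.1, -159.3, 111.2]
orientation: [-2.58, 0.458, -0.124]
ft_force: [2.0, 7.4, 9.8]
width: 0.3
t 21.55 ee [ 573.1 -159.3  111.2] w 0.3 F [2.  7.4 9.8]
shift cm [-0.06  0.33  0.2 ]
turn deg [-0.18  0.03  0.04]
[11.5  0.7  4.7]
```

```bash
python3 -m inch '[{"tx":0.2,"ty":0.1,"tz":0,"ax":0,"ay":0,"az":0,"jaw":0},{"tx":-0.4,"ty":0.1,"tz":0,"ax":0,"ay":0,"az":0,"jaw":0},{"tx":0.2,"ty":0.05,"tz":0,"ax":0,"ay":0,"az":0,"jaw":0},{"tx":0,"ty":0,"tz":0,"ax":0,"ay":0,"az":0,"jaw":0}]'; python3 s.py; python3 look.py m6; python3 -c "
import numpy as np,cv2
a=np.load('side_m5.npz');b=np.load('side_m6.npz')
from h import *
c=proj('side',[570,-160,80])[0].astype(int)
f=lambda z:cv2.cvtColor(z['im'],cv2.COLOR_RGB2GRAY)[c[1]-4:c[1]+10,c[0]-14:c[0]+12].astype(np.float32)
print('shift px of bush foot m5->m6',cv2.phaseCorrelate(f(a),f(b)))"
```

```text
t: 22.05
ee_pos: [573.1, -160.5, 111.3]
orientation: [-2.578, 0.458, -0.125]
ft_force: [1.5, 10.3, 18.3]
width: 0.5
t 22.05 ee [ 573.1 -160.5  111.3] w 0.5 F [ 1.5 10.3 18.3]
shift cm [-0.11  0.23  0.26]
turn deg [-0.32  0.    0.07]
[18.   2.1 10.8]
side 115 axis at z=0: x,y [ 1.  -1.7] at z=95 [10.2 -4.4] zmax 90.4
top 63 axis at z=0: x,y [21.7  1. ] at z=95 [25. -3.] zmax 83.1
shift px of bush foot m5->m6 ((0.6847525664962859, 0.23456378055221183), 0.9377607731171597)
```

The bush is rigidly stopped, and the push is only starting to tip it about the slot end, so it's seated. I'll back off and retract clear.

```bash
python3 -m inch '[{"tx":0,"ty":-0.3,"tz":0,"ax":0,"ay":0,"az":0,"jaw":0},{"tx":0,"ty":-0.5,"tz":0,"ax":0,"ay":0,"az":0,"jaw":0},{"tx":0,"ty":-1,"tz":0,"ax":0,"ay":0,"az":0,"jaw":0},{"tx":0,"ty":-1,"tz":-1,"ax":0,"ay":0,"az":0,"jaw":0},{"tx":0,"ty":0,"tz":-3,"ax":0,"ay":0,"az":0,"jaw":0},{"tx":0,"ty":0,"tz":-4,"ax":0,"ay":0,"az":0,"jaw":0},{"tx":0,"ty":0,"tz":-5,"ax":0,"ay":0,"az":0,"jaw":0},{"tx":0,"ty":0,"tz":-5,"ax":0,"ay":0,"az":0,"jaw":0},{"tx":-5,"ty":0,"tz":0,"ax":0,"ay":0,"az":0,"jaw":0},{"tx":-5,"ty":0,"tz":0,"ax":0,"ay":0,"az":0,"jaw":0},{"tx":-5,"ty":0,"tz":0,"ax":0,"ay":0,"az":0,"jaw":0},{"tx":0,"ty":0,"tz":0,"ax":0,"ay":0,"az":0,"jaw":0}]'; python3 look.py m7; python3 -c "
from h import *
for s in ('top','side'):
  im,d=viewer.get_image(s);W=cloud(s,d)
  for th in ['cross','bearing','can','wrench','bush_mid']:
    for r in masks_of(s,th)[:3]:
      p=W[r['pixels']];print(s,th,round(r['score'],2),r['location'],np.nanmedian(p,0).round())"
```

```text
t: 23.65
ee_pos: [405.8, -171.3, 279.0]
orientation: [-2.583, 0.461, -0.122]
ft_force: [1.3, 0.4, 0.2]
width: 0.1
side 228 axis at z=0: x,y [ 4.  -1.1] at z=95 [ 4.1 -2.2] zmax 95.1
top 171 axis at z=0: x,y [ 1.9 -0.6] at z=95 [ 2.  -0.5] zmax 96.0
top cross 0.68 [190.8, 229.8] [441. 303.  26.]
top bearing 0.58 [255.7, 216.1] [471. 119.  21.]
top bearing 0.47 [347.4, 178.4] [ 578. -120.   86.]
top can 0.65 [268.7, 138.9] [681.  92.  88.]
top wrench 0.71 [465.4, 210.5] [ 510. -451.    5.]
top bush_mid 0.76 [214.8, 132.3] [698. 239.  50.]
top bush_mid 0.69 [175.6, 145.2] [656. 340.  41.]
top bush_mid 0.66 [371.5, 186.0] [ 563. -177.  116.]
side cross 0.83 [347.9, 340.1] [442. 314.  28.]
side bearing 0.62 [338.2, 268.1] [474. 124.  22.]
side bearing 0.3 [302.7, 204.7] [584. -99.  13.]
side can 0.56 [255.7, 250.7] [682. 118.  75.]
side can 0.45 [315.2, 167.6] [ 565. -173.  111.]
side wrench 0.65 [340.5, 144.7] [ 502. -447.    7.]
side bush_mid 0.8 [314.5, 170.5] [ 566. -173.  111.]
side bush_mid 0.8 [244.7, 342.4] [656. 366.  53.]
side bush_mid 0.77 [235.8, 296.6] [701. 262.  70.]
```

View pics/m7.png

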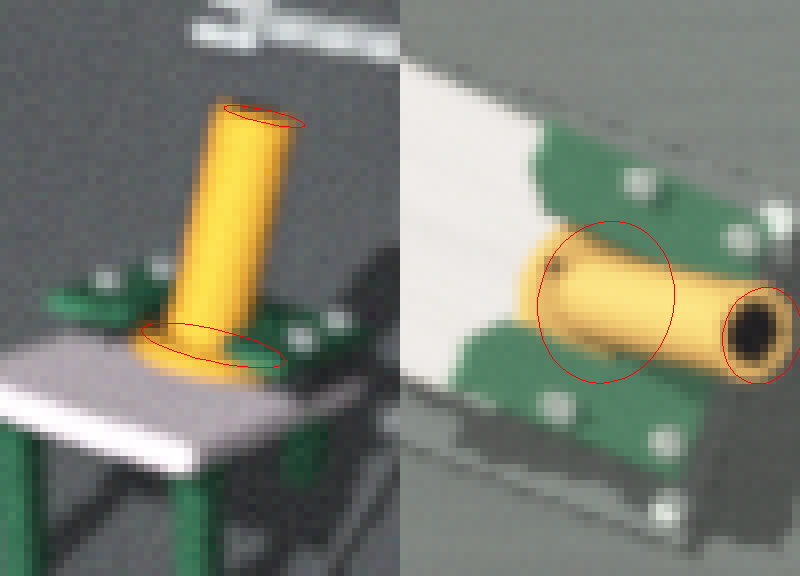

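```bash
python3 -c "
from workcell import *
print(get_obs()['t'],get_obs()['ft_force'].round(1));print(ctrl.close_job())"
```

```text
24.35 [-0.4 -0.4  0.3]
the job is handed in; nothing more can be done
None
```

I loaded the smallest bush (95 mm long) into the larger green fixture, let go of it, moved the arm clear and handed in at 24.35 s. No verdict is reported. The bush looks fully home, but the camera fit leaves that a few millimetres uncertain.

- **Method:** I gripped the barrel and tilted it 30°. I lowered the flange to about 4 mm above the landing and slid it down the slot until it stopped. I then set the flange down on the back plate and released it.
- **Seating:** After letting go, I pushed the barrel low down with closed fingers, up to about 21 N at the wrist. The bush did not slide further; it only began to tip, and it sat square again when I backed off. I take that as the slot's end.
- **Forces:** The wrist reading stayed below about 21 N at every check.
- **Final check of the bush:** The depth fit from both cameras shows it within about 1° of square and 0.5–1 mm off across the slot at the foot. The barrel end is at about 95 mm, so the flange is on the plate.
- **Disagreement along the slot:** The same fit puts the bush 2 mm (top camera) to 4 mm (side camera) short of my estimated home, and the picture overlay shows about 5 mm. I put this down to error in my fixture fit, because refits moved its origin by 1–2 mm towards the bush and the stop was rigid. It is inside the 6 mm tolerance either way, but without much margin on the overlay figure.
- **Bystanders:** The cross, bearing ring, tin and wrench were found within about 6 mm of where they started, which is about the accuracy of the measurement.

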